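Level the burn-in shelf with its levelling foot

ROBOT

A 7-joint arm with a two-finger parallel gripper is mounted at the origin on the work surface. World frame = base frame: x ahead of the robot, y to its left, z up, the work surface at z = 0. Lengths are in m, angles in rad, forces in N, time in s.
With the tool pointing down it reaches from about 0.35 to 0.9 m from the base axis. Payload 19.9 kg.
Tool frame: the origin (TCP) lies between the finger pads; the fingertips stand 19 mm ahead of it and the grasp point (between the pads) is the TCP; z points along the fingers, y is the direction in which the jaws open and shut (so a half turn about z gives the same grasp; the last joint's range is limited). The gripper opens to 94 mm and grips with 3 to 60 N. Pads are 16 mm wide; open, the fingers measure 119 mm over their backs; the gripper's body (75 mm by 177 mm) begins 78 mm behind the grasp point.
Start: joints at [-1.216, 0.417, -0.01, 1.614, 0.005, 1.111, -0.053], TCP at [0.241, 0.577, 0.224] pointing down, gripper open.
Joint ranges: [-2.81, 2.81], [-0.39, 2.02], [-1.27, 1.25], [0.06, 2.57], [-1.19, 4.33], [0.19, 2], [-2.82, 2.82]. Speed limits (rad/s): [1.89, 1.89, 2.39, 2.39, 3.01, 3.01, 3.01].

INTERFACE

Orientations are given as a 3x3 rotation matrix whose columns are the frame's x, y, z axes.
In Python, from rig import robot gives the robot as it stands. Calls block until the motion is done:
- robot.move_ptp(position, orientation): joint-space move of the TCP to a pose.
- robot.move_linear(position, velocity=0.15, frame=None, threshold=None): straight line of the TCP; frame=None keeps the orientation; velocity is the mean speed in m/s. With threshold (N) it stops when the force on the tool has changed by that much, and returns True; else False.
- robot.goto_joints(angles): joint-space move.
- robot.gripper_to(opening): finger opening in m; the grip force is fixed at half the most; returns when the fingers have stopped.
- robot.pause(seconds).
- robot.ik(position, orientation): joint angles nearest the present ones, or None.
- robot.get_state(): the state.
- robot.grab_frame(name): name is "scene" or "top"; returns the picture (480x640x3 uint8, red, green, blue); there is no depth.
- robot.camera_info(name): a dict with "fx", "fy", "cx", "cy" (pixels), "dist" ([k1, k2, p1, p2, k3] as OpenCV has them; the pictures are not rectified), "rvec" (rotation vector, rad) and "tvec" (3), from world to camera coordinates, as OpenCV has them. Camera axes: x right, y down, z forward; pixel columns grow to the right and rows downward; lengths in m; the calibration is good to about 2 mm. A picture is of the moment at which its call begins. camera_info takes no time and is no camera call.
A pose or a line that the arm cannot do raises robot.PlanningError and nothing moves.
- robot.sign_off(): hands the job in, once; it reports no verdict.
The state is a dict: "time": time; "qpos": joint angles; "joint_vel": joint speeds; "effort": joint torques, N m; "ee_pos": TCP position; "tool_rot": TCP orientation; "force": force on the tool from outside, world axes, zero at the start; "moment": the same for the moment, N m; "opening": finger opening in m.
Only numpy, scipy, OpenCV 4.12 (cv2) and the standard library are available. Lean on these libraries where they do the work, as an engineer would, in place of code of your own. Each camera call takes 0.05 s, during which the arm holds its last target.

TASK

Level the small blue-framed shelf: gently lay the spirit level lengthwise on the middle of its board and let go of it, then turn the round black hand knob of the levelling foot until the bubble stands between the two lines of the vial. Then press the level firmly down onto the board with the fingertips, to check that the shelf stays true under load, and finish while still pressing, with the bubble between the lines. Leave the little computer, the roll of tape and the hammer where they are.

Things in the scene. Friction and masses are not known exactly. Their poses are not given: they have to be found in the camera images.
- level: Spirit level, plain aluminium bar 180 mm long, 24 mm wide, 42 mm high, 0.39 kg, at first lying on the bench top. Origin: centre of its underside; x along its length, z up. Its middle 58 mm is cut down to 26 mm height and there holds the clear yellow-green vial (diameter 15 mm, axis 33 mm above the underside); the flat tops beside it, at 42 mm height, run from 29 to 89 mm either side of the middle.
- vial_mid (a point): Middle of the vial, on the level's mid-plane, 33 mm above its underside. Two black ring lines stand 10.5 mm either side of it.
- bubble_mid (a point): Middle of the pale bubble, 14 mm long, in the vial. It moves only along the level's x: its x relative to vial_mid is 0 when centred, and it stands clear between the lines up to 3 mm either way. It runs to the higher end, 0.8 m per rad of slope (14 mm per degree), stops at 17 mm, and takes about 2 s to settle.
- shelf: Small shelf: wood board 180 by 250 mm in a blue steel rim, on two fixed legs at its +y end and a levelling foot in a lug at the middle of its -y end. It can only pivot about the feet of its fixed legs; the foot end starts 2 to 5 mm too low. Origin: on the bench between the fixed legs, 100 mm from the board's middle towards +y; y along the shelf, away from the levelling foot, x across, z up.
- shelf_top (a point): Middle of the board's upper face, 85 mm above the bench; same axes as the shelf. There are about 125 mm of board either way along y and 90 mm along x.
- foot_grip (a point): On the upright axis of the levelling foot, at the height to grip its round black ribbed hand knob: 117 mm above the bench, 160 mm from the board's middle towards the shelf's -y. The knob is 45 mm in diameter, 30 mm high (100 to 130 mm above the bench), can be gripped at any yaw and keeps its height as it turns. Its x axis turns with it (white mark on top).
- foot: The levelling foot: disc on the bench, threaded spindle, hand knob on top. Origin: centre of the disc's underside, on the turning axis (z up). Turned clockwise seen from above it raises the foot end: 8 mm a turn, 260 mm from the fixed legs, so 0.0049 rad of slope or 3.9 mm of bubble per rad. Stiff (0.12 N m), stays where left; needs 1.8 to 3.4 rad in all.
- computer: Bystander: small white desktop computer, 150 by 160 by 46 mm. Origin: centre of its underside.
- tape: Bystander: roll of brown packing tape lying flat, 100 mm across, 48 mm high. Origin: centre of its underside.
- hammer: Bystander: hammer lying on the bench, 280 mm long. Origin: on the bench under it, its handle towards its -x.
Things that resemble listed ones, but are neither listed nor needed, are in the scene too. Of the things like the level, leave any that is orange, purple or turquoise; of the rest the smaller one is meant.

How it is judged:
By the outcome, as a careful person would: the job done as asked, in the order asked, and still so for the second after the job is handed in, while the arm keeps its last pose, push and grip.
It also fails if it takes over 72 s, if anything falls off the work surface, if the arm or the gripper's body presses on something with over 40 N, if the wrist force passes 120 N, or if a joint passes its speed limit or range.

## Working session

There is one attempt and no reset: what is moved stays moved. The work goes in short steps, each a Python script; the robot and the scene stay as the last script left them, time stands still between calls to the robot, and variables do not carry over. Pictures are saved under pics/ and viewed, and the job is handed in when it is done.

```bash
ls; mkdir -p pics
python3 - <<'E'
from rig import robot
import cv2
for n in("scene","top"):
    f=robot.grab_frame(n); cv2.imwrite(f"pics/{n}0.png",f[:,:,::-1]); print(n,robot.camera_info(n))
print(robot.get_state())
E
```

```text
pics
scene {'fx': 528.3774653342094, 'fy': 528.3774653342094, 'cx': 320.69764675816464, 'cy': 243.52492677481493, 'dist': array([-0.06743702,  0.        ,  0.        ,  0.        ,  0.        ]), 'rvec': array([ 1.8654427 ,  1.91104285, -0.60652892]), 'tvec': array([-0.04093549, -0.37573775,  1.79663088])}
top {'fx': 482.08667145725013, 'fy': 482.08667145725013, 'cx': 321.86386895199286, 'cy': 238.34247235395276, 'dist': array([0.04559589, 0.        , 0.        , 0.        , 0.        ]), 'rvec': array([ 2.15924398, -2.10576049,  0.17670589]), 'tvec': array([0.0649828 , 0.54760222, 1.17857896])}
{'time': 0.1, 'qpos': array([-1.21647093,  0.41790277, -0.01029087,  1.61413061,  0.00467512,
        1.11069808, -0.05298941]), 'joint_vel': array([-1.18840910e-03, -5.65755721e-04,  6.64777905e-04,  1.38055501e-04,
       -1.46460737e-04,  1.71143311e-04, -4.29750443e-05]), 'effort': array([ 1.66533486e-03, -8.52574039e+01,  6.40838519e-01, -4.26700652e+01,
       -4.87805740e-02,  1.63495116e-02,  4.17191222e-05]), 'ee_pos': array([0.24086374, 0.57636637, 0.22388807]), 'tool_rot': array([[-9.22677297e-01,  3.85572914e-01, -3.65159849e-04],
       [ 3.85573081e-01,  9.22676698e-01, -1.05338706e-03],
       [-6.92330337e-05, -1.11273213e-03, -9.99999379e-01]]), 'force': array([-0.38692572,  0.05798018, -0.36061965]), 'moment': array([ 0.01321054,  0.01635164, -0.01374278]), 'opening': 0.09364742262010128}
```

View pics/scene0.png

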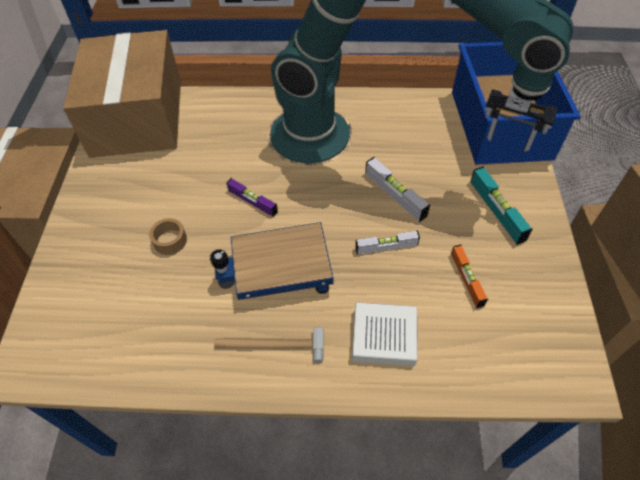

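View pics/top0.png

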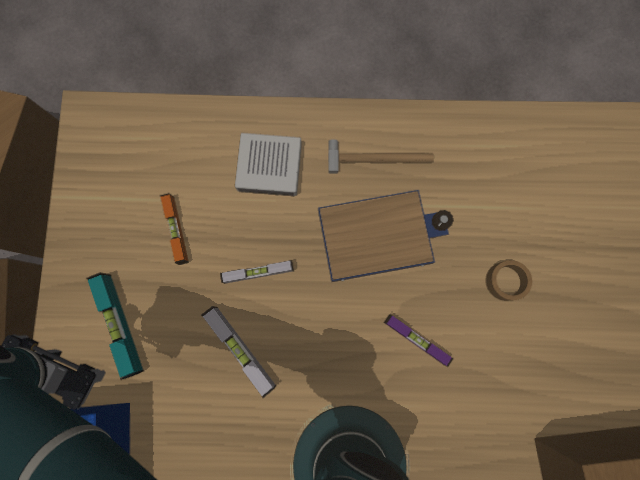

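Level candidates in the top view: orange (174,229), purple (419,340), turquoise (116,325), large grey (238,350) and small grey (258,271). The colour rule excludes the first three. Of the two grey ones, the smaller at (258,271) is meant. I'll confirm that in enlarged crops.

Run:
```python
import cv2,numpy as np
def crop(n,x,y,w,h,s): 
    return cv2.resize(cv2.imread(f"pics/{n}0.png")[y:y+h,x:x+w],None,fx=s,fy=s,interpolation=cv2.INTER_CUBIC)
cv2.imwrite("pics/c1.png",np.vstack([crop("top",210,240,100,50,8),crop("scene",345,220,100,25,8)]))
cv2.imwrite("pics/c1.png",np.vstack([crop("top",210,250,100,37,8),crop("scene",340,223,100,37,8)]))
cv2.imwrite("pics/c2.png",crop("top",310,180,160,110,5))
cv2.imwrite("pics/c3.png",crop("scene",200,215,140,100,5.7))
```

```text
(no output)
```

View pics/c1.png

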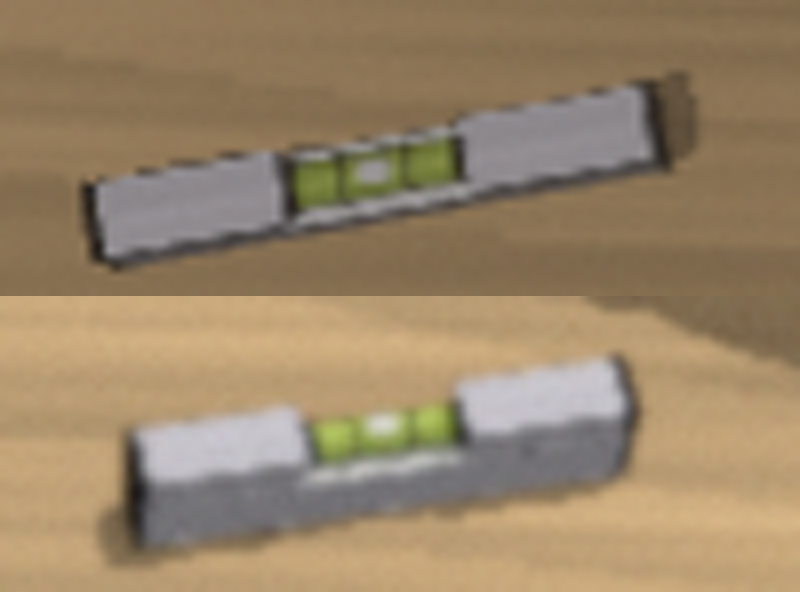

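View pics/c2.png

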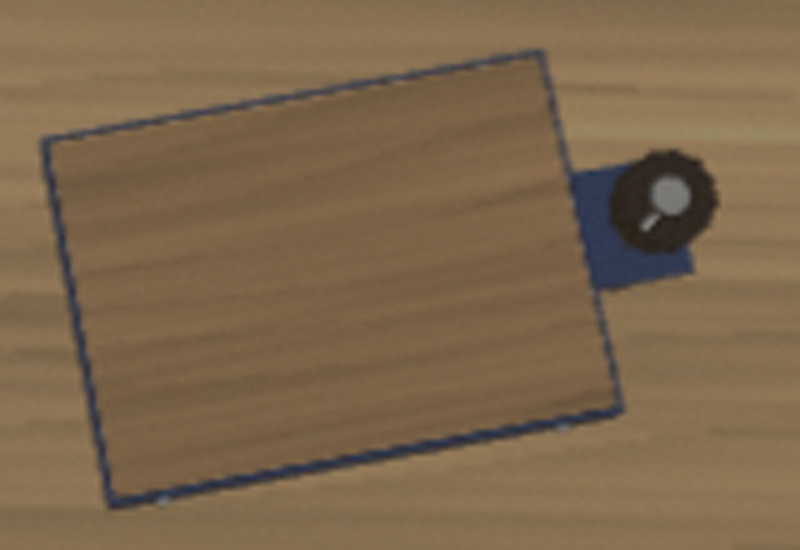

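View pics/c3.png

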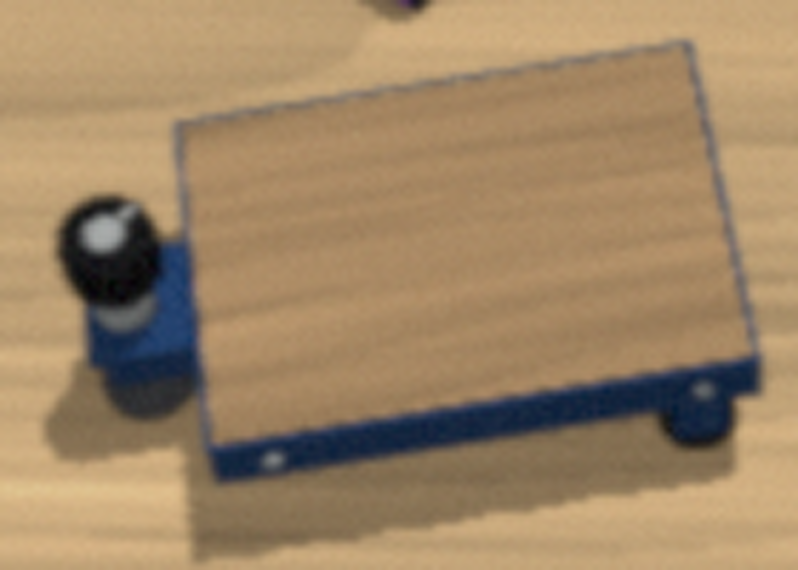

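Crop confirms: the small plain grey one, top (258,271) / scene (388,243). Now triangulating.

```bash
cat > h.py <<'E'
import numpy as np, cv2
from rig import robot
def cam(n):
    c=robot.camera_info(n); K=np.array([[c['fx'],0,c['cx']],[0,c['fy'],c['cy']],[0,0,1]]); R=cv2.Rodrigues(c['rvec'])[0]
    return K,c['dist'],R,c['tvec']
def und(n,p):
    K,d,R,t=cam(n); return cv2.undistortPoints(np.array(p,float).reshape(-1,1,2),K,d).reshape(-1,2)
def tri(pt,ps):
    P=[np.c_[cam(n)[2],cam(n)[3]] for n in("top","scene")]
    X=cv2.triangulatePoints(P[0],P[1],und("top",pt).T,und("scene",ps).T); X=(X[:3]/X[3]).T
    return X
def proj(n,X):
    K,d,R,t=cam(n); return cv2.projectPoints(np.array(X,float).reshape(-1,3),cv2.Rodrigues(R)[0],t,K,d)[0].reshape(-1,2)
def onz(n,p,z):
    K,d,R,t=cam(n); u=und(n,p); r=np.c_[u,np.ones(len(u))]@R; C=-R.T@t
    return C+r*((z-C[2])/r[:,2])[:,None]
def un(p,x0,y0,s): return (np.array(p,float)+.5)/s-.5+[x0,y0]
E
python3 - <<'E'
from h import *
np.set_printoptions(precision=4,suppress=True)
lt=un([(88,184),(100,264),(650,83),(665,163)],210,250,8); ls=un([(632,119),(617,62),(143,191),(135,134)],340,223,8)
X=tri(lt,ls);print("level",X,X.mean(0)); print(onz("top",lt,.042).mean(0),onz("scene",ls,.042).mean(0))
L=(X[0]+X[1]-X[2]-X[3])/2; print(np.linalg.norm(L),np.arctan2(L[1],L[0]))
for n,p in(("top",lt),("scene",ls)):
    Y=onz(n,p,.042);D=(Y[0]+Y[1]-Y[2]-Y[3])/2;print(np.linalg.norm(D),np.arctan2(D[1],D[0]))
st=un([(45,142),(542,52),(622,410),(112,506)],310,180,5); ss=un([(757,355),(213,448),(178,124),(690,42)],200,215,5.7)
X=tri(st,ss);print("shelf",X,X.mean(0)); D=(X[0]+X[3]-X[1]-X[2])/2;print(np.linalg.norm(D),D,np.arctan2(D[1],D[0]))
k=tri(un([(670,195)],310,180,5),un([(103,233)],200,215,5.7));print("knob",k)
c=X.mean(0);print(np.linalg.norm(k[0,:2]-c[:2]), np.arctan2(*(c-k[0])[[1,0]]))
E
```

```text
level [[0.4534 0.3328 0.037 ]
 [0.4283 0.3285 0.0367]
 [0.4894 0.1575 0.0399]
 [0.4642 0.1535 0.0386]] [0.4588 0.2431 0.038 ]
[0.4585 0.2407 0.042 ] [0.4615 0.2443 0.042 ]
0.17881566466684548 1.7732616688783747
0.1790657963084147 1.7738131835458104
0.17651747395842765 1.7659359172296032
shelf [[ 0.6158  0.0896  0.0835]
 [ 0.6683 -0.1564  0.0818]
 [ 0.4891 -0.1946  0.0805]
 [ 0.4359  0.053   0.0807]] [ 0.5523 -0.0521  0.0816]
0.2524479459633564 [-0.0529  0.2468  0.0009] 1.781808158307126
knob [[ 0.5859 -0.2078  0.1316]]
0.1593281998482178 1.783552603709547
```

```bash
cat >> h.py <<'E'
A=1.782; U=np.array([np.cos(A),np.sin(A),0]) # shelf +y
SM=np.array([.5523,-.0521,.0]); KN=SM-.160*U
LV=np.array([.459,.243,0.]); LA=1.772
def down(a,tilt=0):  # tool x along world yaw a ; tilt: rotates so x-axis dips
    x=np.array([np.cos(a),np.sin(a),0]); z=np.array([0,0,-1.]); y=np.cross(z,x)
    R=np.c_[x,y,z]
    return cv2.Rodrigues(y*tilt)[0]@R
E
python3 - <<'E'
from h import *
np.set_printoptions(precision=3,suppress=True)
for nm,p,a,z in(("lev",LV,LA,.2),("lev",LV,LA,.025),("shelf",SM,A,.2),("shelf",SM,A,.107),("knob",KN,A,.25),("press",SM,A+np.pi/2,.2),("press",SM,A+np.pi/2,.146)):
  for d in(0,np.pi):
    print(nm,robot.ik(p+[0,0,z],down(a+d)))
for yaw in np.arange(-3,3.2,.5): print(yaw,robot.ik(KN+[0,0,.117],down(yaw)))
t=down(A,.0135);print(t@[1,0,0])
E
```

```text
lev [-0.838  0.265  0.343  1.91  -0.106  0.984 -0.246]
lev [-0.404  0.261 -0.166  1.896  0.051  0.988  2.75 ]
lev [-0.785  0.538  0.293  2.02  -0.258  0.619 -0.118]
lev [-0.322  0.535 -0.274  2.004  0.235  0.632  2.593]
shelf [-0.478  0.372  0.645  1.834 -0.259  1.021  0.482]
shelf [-0.772  0.529  1.086  1.841 -0.526  1.096 -2.42 ]
shelf [-0.415  0.496  0.577  1.906 -0.356  0.842  0.559]
shelf [-0.744  0.714  1.082  1.915 -0.761  0.995 -2.239]
knob [-0.397  0.569  1.003  1.617 -0.502  1.236  0.915]
knob [-0.437  0.609  1.084  1.618 -0.56   1.259 -2.18 ]
press [-0.362  0.346  0.495  1.83  -0.191  1.012  1.992]
press [-0.591  0.41   0.8    1.837 -0.339  1.037 -1.016]
press [-0.319  0.411  0.446  1.876 -0.222  0.903  2.015]
press [-0.551  0.481  0.758  1.883 -0.406  0.937 -0.963]
-3.0 [-0.114  0.589  0.557  1.727 -0.374  0.934  2.306]
-2.5 [-0.057  0.571  0.477  1.725 -0.316  0.923  2.76 ]
-2.0 [ 1.022  0.807 -1.087  1.687  0.779  1.145  2.426]
-1.5 [-0.423  0.814  1.08   1.737 -0.802  1.103 -2.148]
-1.0 [-0.423  0.814  1.08   1.737 -0.802  1.103 -1.648]
-0.5 [-0.423  0.814  1.08   1.737 -0.802  1.103 -1.148]
0.0 [-0.353  0.731  0.94   1.735 -0.678  1.036 -0.74 ]
0.5 [-0.337  0.716  0.91   1.734 -0.652  1.024 -0.259]
1.0 [-0.321  0.702  0.883  1.734 -0.628  1.014  0.223]
1.5 [-0.33   0.71   0.897  1.734 -0.641  1.019  0.733]
2.0 [-0.35   0.728  0.933  1.734 -0.672  1.033  1.256]
2.5 [-0.289  0.678  0.828  1.733 -0.583  0.996  1.688]
3.0 [-0.164  0.608  0.632  1.729 -0.429  0.947  2.067]
[-0.21   0.978  0.013]
```

Run:
```python
from h import *
np.set_printoptions(precision=4,suppress=True)
R=down(LA)
robot.move_ptp(LV+[0,0,.14],R); print(robot.get_state()['time'])
robot.move_linear(LV+[0,0,.025],velocity=.12,threshold=8)
robot.gripper_to(.0)
s=robot.get_state(); print(s['time'],s['opening'],s['ee_pos'],s['force'])
robot.move_linear(LV+[0,0,.17],velocity=.15)
cv2.imwrite("pics/s1.png",robot.grab_frame("scene")[:,:,::-1])
s=robot.get_state(); print(s['time'],s['opening'],s['ee_pos'],s['force'])
```

```text
1.6083
3.7917 0.023684941173326587 [0.4591 0.243  0.025 ] [0.1164 0.3482 0.1105]
4.9583 0.023737649284598372 [0.4586 0.2427 0.1691] [-0.1812  0.437  -4.736 ]
```

View pics/s1.png

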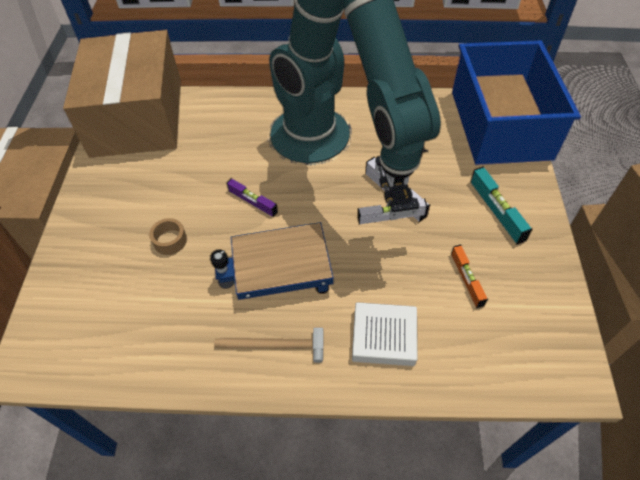

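The level is held, at (392,212). Next I lower it onto the board middle, matching the mean expected slope and stopping on contact.

Run:
```python
from h import *
np.set_printoptions(precision=4,suppress=True)
R=down(A,.0135)
robot.move_ptp(SM+[0,0,.17],R)
robot.move_linear(SM+[0,0,.119],velocity=.1)
robot.pause(.2)
print(robot.get_state()['force'])
t=robot.move_linear(SM+[0,0,.101],velocity=.012,threshold=2.0)
s=robot.get_state(); print(t,s['time'],s['opening'],s['ee_pos'],s['force'],s['moment'])
cv2.imwrite("pics/s2.png",robot.grab_frame("scene")[:,:,::-1])
```

```text
[ 0.3174  0.864  -3.5212]
True 7.8917 0.02376070661136056 [ 0.5523 -0.0521  0.1089] [-1.8165 -0.0366  6.9863] [-0.0496  0.3103  0.0267]
```

View pics/s2.png

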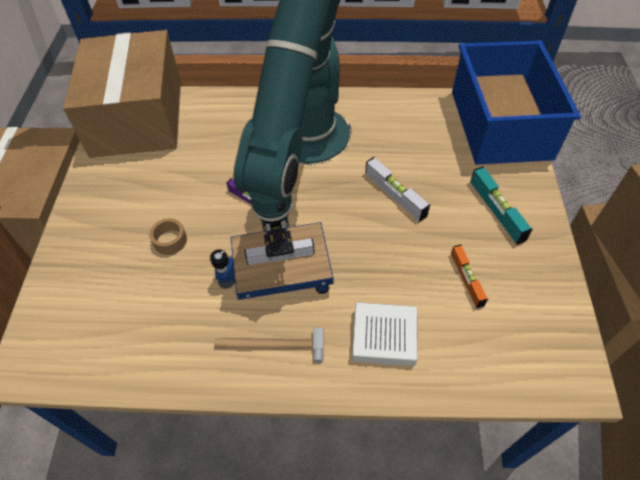

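Run:
```python
from h import *
np.set_printoptions(precision=4,suppress=True)
robot.gripper_to(.07)
p=robot.get_state()['ee_pos']
robot.move_linear(p+[0,0,.02],velocity=.05)
robot.move_linear(p+[0,0,.09],velocity=.15)
robot.move_ptp(KN+[0,0,.2],down(3.0))
s=robot.get_state(); print(s['time'],s['qpos'],s['force'])
robot.pause(.3)
for n in("top","scene"): cv2.imwrite(f"pics/{n}3.png",robot.grab_frame(n)[:,:,::-1])
a=cv2.imread("pics/top3.png");b=cv2.imread("pics/scene3.png")
cv2.imwrite("pics/c4.png",cv2.resize(a[170:300,310:480],None,fx=4.5,fy=4.5,interpolation=cv2.INTER_CUBIC))
cv2.imwrite("pics/c5.png",cv2.resize(b[170:310,190:350],None,fx=4,fy=4,interpolation=cv2.INTER_CUBIC))
```

```text
11.2833 [ 0.0692  0.447   0.2972  1.6558 -0.1457  1.0614  1.8387] [ 0.2512  0.4764 -0.1894]
```

View pics/c4.png

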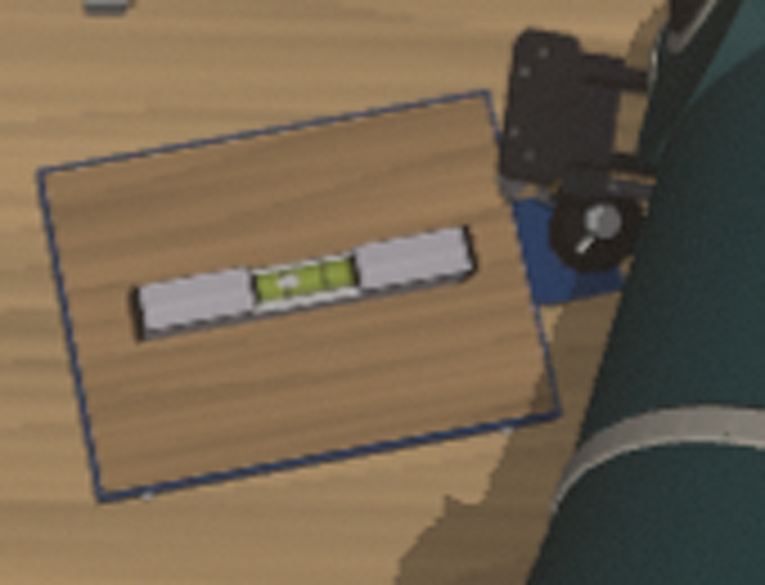

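View pics/c5.png

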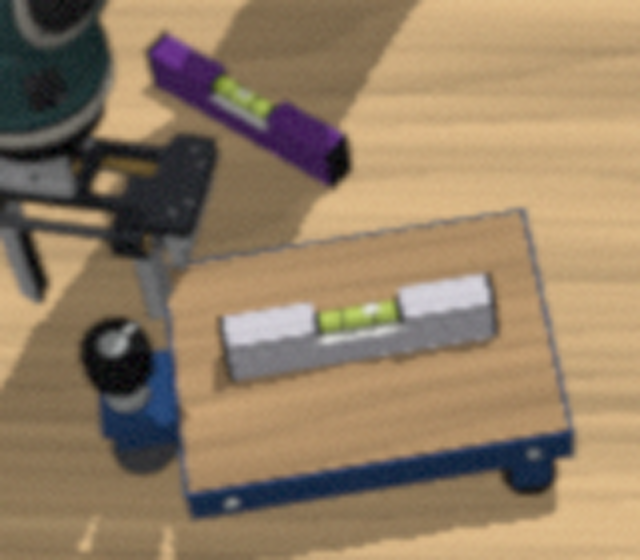

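Level lies centred on the board, with the bubble at its left line (crop (287,282)), so the +y end is high. I'll unroll the vial along the level axis to read it in mm.

```bash
cat >> h.py <<'E'
V=np.array([-np.sin(A),np.cos(A),0])
def strip(img,n,c=SM,z=.0835+.038,u=U,s=10,L=45,W=15):
    "rows across, cols along level (left=+y end), s px per mm"
    a=np.arange(-L,L,1/s)/1e3; w=np.arange(-W,W,1/s)/1e3
    v=np.cross([0,0,1],u)
    X=c+[0,0,z]-a[None,:,None]*u+w[:,None,None]*v
    p=proj(n,X.reshape(-1,3)).reshape(len(w),len(a),2).astype(np.float32)
    return cv2.remap(img,p[...,0],p[...,1],cv2.INTER_CUBIC)
def strips(imgs,f):
    o=[]
    for n,i in imgs:
        s=strip(i,n); s=cv2.resize(s,(800,268))
        for k in range(-40,41,5): 
            x=int((k+45)/90*800); cv2.line(s,(x,0),(x,12 if k%10 else 22),(0,0,255),1)
        o.append(s)
    cv2.imwrite(f,np.vstack(o))
E
python3 - <<'E'
from h import *
strips([("top",cv2.imread("pics/top3.png")),("scene",cv2.imread("pics/scene3.png"))],"pics/st3.png")
E
```

```text
(no output)
```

View pics/st3.png

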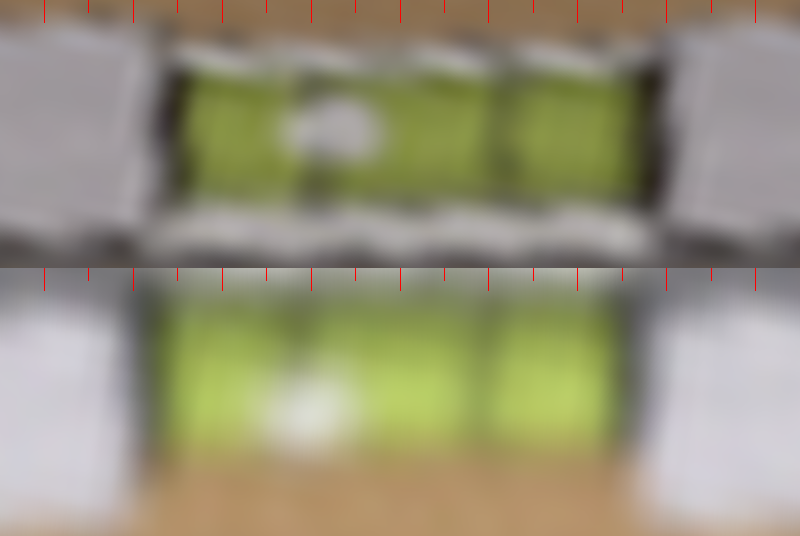

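Top strip: lines at 310/503, bubble at 333, so −8.0 mm. Scene strip: lines at 298/480, bubble at 307, so −9.5 mm. The knob needs about 2.2 rad clockwise. Next I grip it and turn.

Run:
```python
from h import *
np.set_printoptions(precision=4,suppress=True)
print(robot.move_linear(KN+[0,0,.117],velocity=.1,threshold=10))
robot.gripper_to(.0)
s=robot.get_state(); print(s['time'],s['opening'],s['ee_pos'],s['qpos'],s['force'])
if s['opening']>.03:
    q=s['qpos'].copy(); 
    for k in range(3):
        q[6]-=.7; robot.goto_joints(q)
    s=robot.get_state(); print(s['time'],s['opening'],s['ee_pos'],s['qpos'],s['force'],s['moment'])
    robot.pause(2.)
    I=[(n,robot.grab_frame(n)[:,:,::-1].copy()) for n in("top","scene")]
    for n,i in I: cv2.imwrite(f"pics/{n}4.png",i)
    strips(I,"pics/st4.png")
```

```text
False
13.1833 0.044762639356973784 [ 0.5859 -0.2089  0.1172] [ 0.088   0.5403  0.2755  1.7197 -0.1785  0.9058  1.8656] [-1.1091 -2.141   3.0288]
15.3833 0.04432322133329611 [ 0.5853 -0.2091  0.1172] [ 0.0881  0.5402  0.2759  1.7201 -0.1782  0.9065 -0.2308] [-6.1246 -1.9841  5.1622] [-0.7147  1.4169 -0.0764]
```

View pics/st4.png

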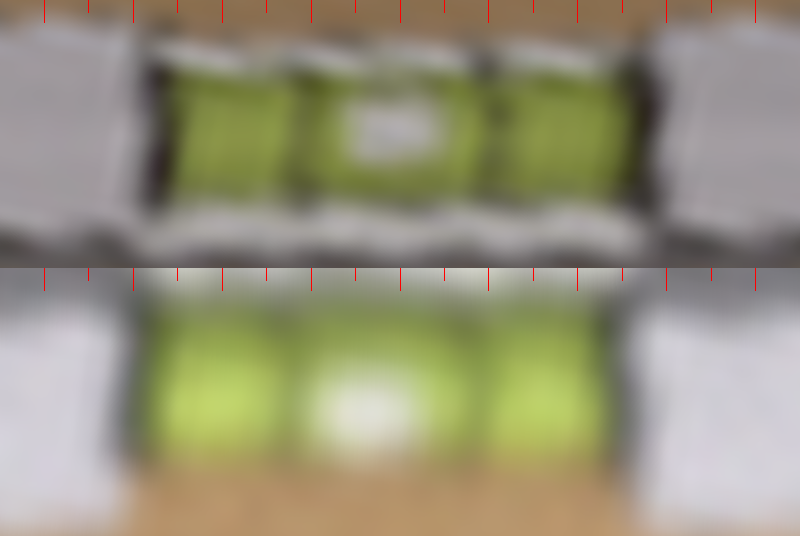

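View pics/scene4.png

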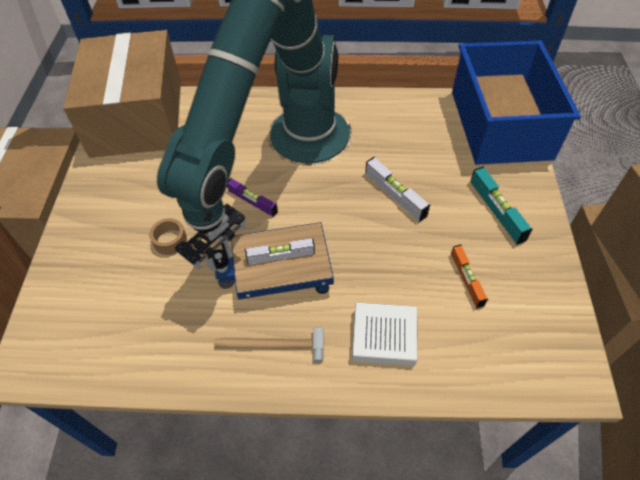

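Top strip: lines at 297/493, bubble at 393, so −0.2 mm. Scene strip: lines at about 290/477, bubble at 367, so about −2 mm. I'll turn a further 0.15 rad, release, and look again unloaded.

Run:
```python
from h import *
np.set_printoptions(precision=4,suppress=True)
s=robot.get_state(); q=s['qpos'].copy(); q[6]-=.17; robot.goto_joints(q)
robot.gripper_to(.07)
p=robot.get_state()['ee_pos']
robot.move_linear(p+[0,0,.1],velocity=.12)
s=robot.get_state(); print(s['time'],s['opening'],s['ee_pos'],s['qpos'][6],s['force'])
robot.pause(1.)
I=[(n,robot.grab_frame(n)[:,:,::-1].copy()) for n in("top","scene")]
for n,i in I: cv2.imwrite(f"pics/{n}5.png",i)
strips(I,"pics/st5.png")
cv2.imwrite("pics/c6.png",np.vstack([cv2.resize(I[0][1][215:252,330:430],None,fx=8,fy=8,interpolation=cv2.INTER_CUBIC),cv2.resize(I[1][1][232:269,230:330],None,fx=8,fy=8,interpolation=cv2.INTER_CUBIC)]))
```

```text
19.3583 0.07007561619168741 [ 0.585  -0.209   0.2164] -0.43048901619509733 [-0.3872 -0.459  -0.2967]
```

View pics/st5.png

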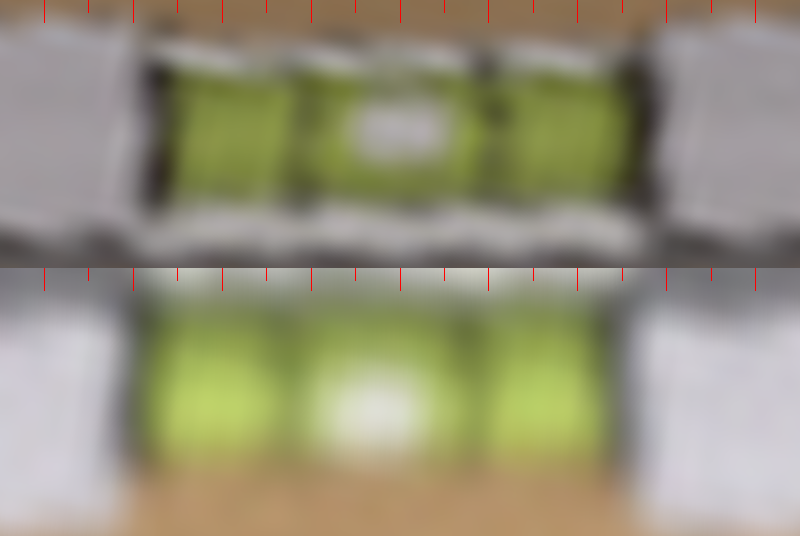

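View pics/c6.png

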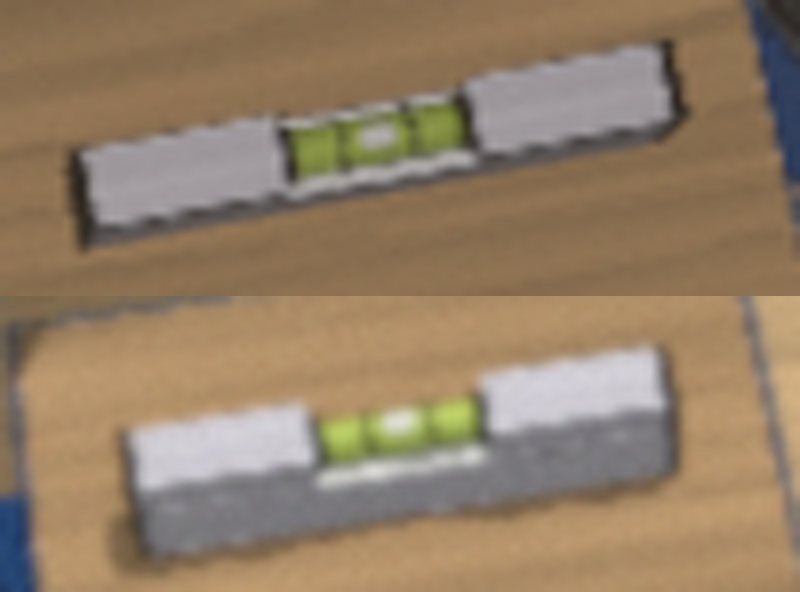

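Unloaded, the top view gives +0.8 mm (lines 299/491, bubble 402) and the scene view −0.6 mm (lines 287/473, bubble 374), so it is centred between the lines. Next is the press, with the jaws open along the level so that a fingertip rests on each flat top.

Run:
```python
from h import *
np.set_printoptions(precision=4,suppress=True)
R=down(A-np.pi/2)
robot.gripper_to(.094)
robot.move_ptp(SM+[0,0,.2],R)
robot.move_linear(SM+[0,0,.152],velocity=.1)
robot.pause(.2); f0=robot.get_state()['force']; print(f0)
t=robot.move_linear(SM+[0,0,.138],velocity=.008,threshold=3)
s=robot.get_state(); print(t,s['time'],s['opening'],s['ee_pos'],s['force'],s['moment'])
robot.pause(.3); s=robot.get_state(); print(s['ee_pos'],s['force'],s['moment'])
for n in("top","scene"): cv2.imwrite(f"pics/{n}6.png",robot.grab_frame(n)[:,:,::-1])
```

```text
[-0.2117 -0.0909 -0.2652]
True 23.5417 0.09366755633363759 [ 0.5523 -0.0521  0.1463] [-1.1266  0.1967  6.8886] [0.0257 0.4123 0.0165]
[ 0.5523 -0.0521  0.1463] [-1.3141  1.0029  7.4681] [0.022  0.5463 0.0053]
```

View pics/scene6.png

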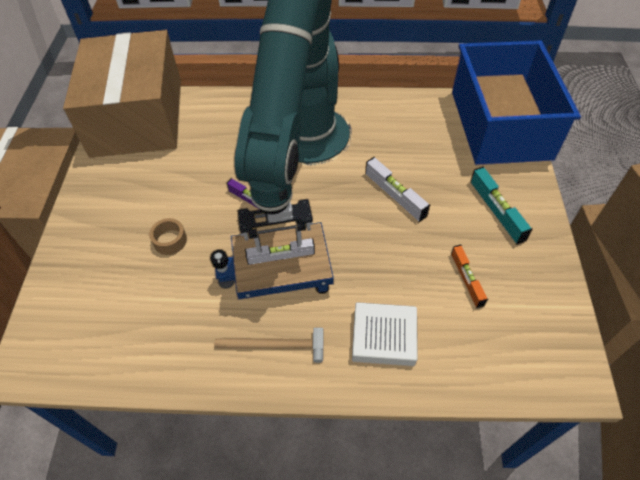

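Both fingertips rest on the flat tops and the vial at (280,249) is visible between them. Now pressing firmly.

Run:
```python
from h import *
np.set_printoptions(precision=4,suppress=True)
z=robot.get_state()['ee_pos'][2]
for k in range(12):
    z-=.0003; robot.move_linear(SM+[0,0,z],velocity=.005,threshold=20); robot.pause(.1)
    s=robot.get_state(); print(k,s['ee_pos'],s['force'])
    if s['force'][2]>24: break
robot.pause(2.2)
s=robot.get_state(); print(s['time'],s['ee_pos'],s['force'],s['moment'])
I=robot.grab_frame("scene")[:,:,::-1].copy(); cv2.imwrite("pics/scene7.png",I)
strips([("scene",I)],"pics/st7.png")
cv2.imwrite("pics/c7.png",np.vstack([cv2.imread("pics/st7.png"),cv2.resize(I[225:265,235:335],None,fx=8,fy=8,interpolation=cv2.INTER_CUBIC)]))
```

```text
0 [ 0.5524 -0.0521  0.1463] [-2.755   0.5192  7.717 ]
1 [ 0.5525 -0.0521  0.1463] [-5.385   0.0494 11.6034]
2 [ 0.5526 -0.0521  0.1462] [-5.484   1.3677 16.4529]
3 [ 0.5527 -0.0521  0.1462] [-6.8566  1.909  20.6841]
4 [ 0.5528 -0.052   0.1462] [-7.9713  0.9411 25.8424]
27.8917 [ 0.5528 -0.052   0.1462] [-7.8984  1.7301 25.6348] [0.3637 2.1862 0.0294]
```

View pics/c7.png

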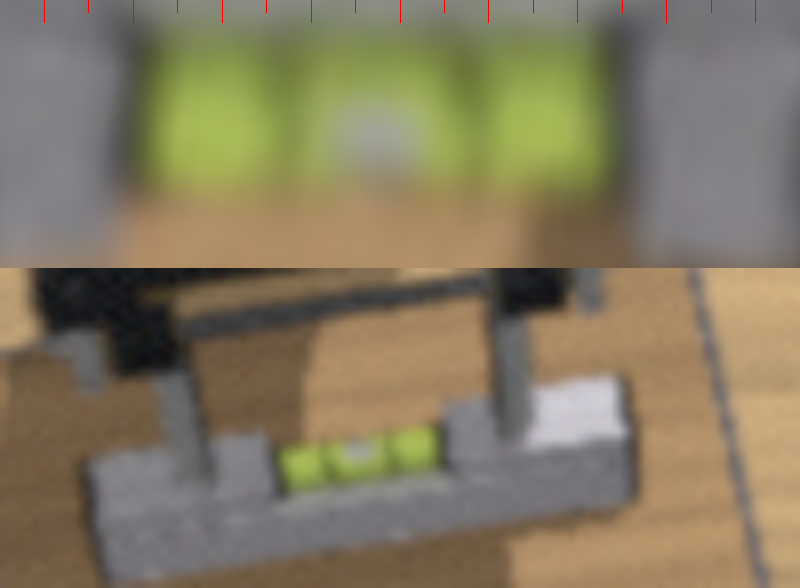

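Run:
```python
from rig import robot
s=robot.get_state(); print(s['time'],s['force']); robot.sign_off()
```

```text
27.9417 [-7.95846679  2.64938776 25.58860398]
the job is handed in; nothing more can be done
```

The shelf is level, and I handed the job in at 27.9 s while still pressing on the level with the bubble between the lines.

- **Placing:** I picked the small grey level, lowered it lengthwise onto the middle of the board until it touched, and let go.
- **Levelling:** I turned the hand knob about 2.27 rad clockwise and released it. The bubble then read +0.8 mm in the top view and −0.6 mm in the scene view.
- **Pressing:** With one fingertip on each flat top, I pressed down with about 26 N. After 2 s the bubble read about −0.8 mm in the scene view; I took no top-view reading under load. The push also carried about 8 N sideways, but the level stayed put.
- **Disagreement:** The two views differed by about 1.5 mm throughout, within the 3 mm margin each way once levelled. Triangulated heights came out 3 to 4 mm low compared with the text, so I used contact to set the heights.
- **Bystanders:** I did not touch the computer, tape or hammer.

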